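# Power up the cell counter and test a key

### The arm

A 6-joint arm with a two-finger parallel gripper is mounted at the origin on a cart in front of the work surface, level with it; the furniture and walls round the work are solid. World frame = base frame: x ahead of the robot, y to its left, z up, the work surface at z = 0. Lengths are in mm, angles in rad, forces in N, time in s.
With the tool pointing down it reaches from about 350 to 975 mm from the base axis. Payload 7.1 kg.
Tool frame: the origin (TCP) lies at the very end of the fingers, on their centre line; the grasp point (between the pads) lies 19 mm behind it; y points along the fingers, x is the direction in which the jaws open and shut, and the axes are right-handed (so a half turn about y gives the same grasp; the last joint's range is limited). The gripper opens to 88 mm and grips with 3 to 60 N. Pads are 20 mm wide; open, the fingers measure 115 mm over their backs; the gripper's body (75 mm by 178 mm) begins 61 mm behind the grasp point.
Start: joints at [1.243, 0.423, 1.63, -0, 1.089, -0.019], TCP at [189.915, 595.43, 222.675] pointing down, gripper open.
Joint ranges: [-3, 3], [-0.9, 2.11], [0.09, 2.58], [-1.31, 4.45], [0.11, 2.69], [-2.54, 2.54]. Speed limits (rad/s): [2.39, 2.39, 3.01, 3.14, 3.14, 3.14].

### API

Orientations are given as a rotation vector (axis times angle).
In Python, from workcell import ctrl gives the robot as it stands. The module is installed in compiled form; this text tells all that it offers.
- The arm moves only by the tool carry_out, never from a script. Its arguments are lists of equal length, an entry for each row: "delta_pos": the shift along the tool's x, y, z in cm, a list of three; "rotation": the turn, a rotation vector about the tool's x, y, z in rad, a list of three. In form: {"delta_pos": [[dx, dy, dz], ...], "rotation": [[wx, wy, wz], ...]}. A call has 1 to 12 rows; each row is the pose to reach, as a shift and turn from the pose commanded when the call began, along the tool's axes at that moment; what a row does not reach only later rows make up. A row lasts 1/12 s, in which the tool goes at most 41.7 mm and 7.16 degrees, less where a joint would pass 70% of its speed; a pose out of reach is approached as far as the arm can. A call with a gripper value outside its range is refused whole. "hand" is the closure in counts, from 0 (fully open) to 255 (shut), set as the call begins (left out, the last holds). The fingers move at their own pace and stop on an object; the grip force is fixed at half the most. Time passes only in rows, so rows that repeat a pose let the fingers close. It gives the time, the measured TCP pose, the force and the opening at its end, in the units of the state.
- ctrl.get_obs(): the state, without advancing time (a new reading comes with each control period).
- ctrl.get_image(name): name is "scene" or "top"; returns the picture (400x640x3 uint8, red, green, blue); there is no depth.
- ctrl.camera_info(name): a dict with "fov_y" (degrees; the focal length in pixels is half the picture's height over the tangent of half this angle, whatever the lens; pixels are square), "cx", "cy" (the principal point, pixels), "k1" (the pictures are not rectified: a ray, as slopes to the right and down, at radius r is drawn at 1 + k1 r^2 times it, then the intrinsics apply), "R" (3x3) and "t" (3): a world point X has camera coordinates R X + t. Camera axes: x right, y down, z forward; pixel columns grow to the right and rows downward; lengths in mm; the calibration is good to about 2 mm. A picture is of the moment at which its call begins. camera_info takes no time and is no camera call.
- ctrl.close_job(): hands the job in, once; it reports no verdict.
The state is a dict: "t": time; "qpos": joint angles; "qvel": joint speeds; "joint_torque": joint torques, N m; "ee_pos": TCP position; "orientation": TCP orientation; "ft_force": force on the tool from outside, world axes, zero at the start; "moment": the same for the moment, N m; "width": finger opening in mm.
Only numpy, scipy, OpenCV 4.12 (cv2) and the standard library are available. Lean on these libraries where they do the work, as an engineer would, in place of code of your own. Each camera call takes 0.05 s, during which the arm holds its last target.

### The job

Start up the cell counter: on the grey power box first switch on the wide main rocker, then the one narrow rocker that lies in front of the socket with the plug in it, each by pressing its end nearer the robot fully down. Only then press the counter's leftmost key (seen from the robot) all the way down, let it come up again and move clear. Work by touch alone: pick nothing up, leave the other rockers and the rightmost key alone, and leave the counter, bottles and coverslip box standing where they are.

Things in the scene. Friction and masses are not known exactly. Their poses are not given: they have to be found in the camera images.
- power_box: grey bench power box, 140 (x) x 196 (y) x 45 mm high, fixed; origin at the centre of its underside, x points away from the robot, y to the left, yaw within 0.2 rad of the robot's. On its front half four white rockers in black frames stand in a row along y, at x = -30 mm: the wide main rocker at y = +62 mm, three narrow ones at y = +14, -29 and -72 mm. Behind each narrow rocker, at x = +38 mm and the same y, is a round socket. Four screw heads at the corners of its top
- rocker_main (a joint): angle of the main rocker, the leftmost and widest: 42 mm wide (y), 48 mm long (x), hinged at its middle 54 mm above the bench. -0.18 = off (front end, nearer the robot, up), +0.18 = on (front end fully down). It stays where it is left; about 3 N on the front end turns it
- rocker_a (a joint): angle of the narrow rocker next to the main one (y = +14 mm): 26 mm wide, 48 mm long, values, hinge height and force as the main rocker
- rocker_b (a joint): angle of the middle narrow rocker (y = -29 mm), like rocker_a
- rocker_c (a joint): angle of the rightmost narrow rocker (y = -72 mm), like rocker_a
- rocker_main_front (a point): press point on top of the main rocker's front half, 18 mm in front of its hinge and 6 mm from its front edge; about 67 mm above the bench when off, 6.5 mm lower when on. A finger that also rests on the half behind the hinge would block it
- rocker_a_front (a point): the same point on rocker_a
- rocker_b_front (a point): the same point on rocker_b
- rocker_c_front (a point): the same point on rocker_c
- plug: round black plug, 33 mm across, 30 mm high, standing upright in one of the three sockets with its cord leading off behind; fixed; origin at the centre of its underside, 47 mm above the bench. The two other sockets carry flat grey covers
- counter: grey bench cell counter, 155 (x) x 264 (y) x 106 mm high, about 0.85 kg, loose on the bench; origin at the centre of its underside, x away from the robot, y to the left, yaw within 0.2 rad. Eight keys in a row along y near its front, tops about 57 mm above the bench; the housing behind them, from x = -17 mm on, rises to 90 mm
- left_key (a point): centre of the top face of the counter's leftmost key, 57 mm above the bench at x = -49.5, y = +101 mm of the counter. The key is 21 mm wide (y) and 27 mm long, its top slopes 20 degrees down toward the robot, the next key begins 16 mm to the right of this point; 30 mm of lower housing lie to the left
- counter_key0 (a joint): travel of the leftmost key: 0 up, 0.0025 m fully down; a spring returns it (about 5 N at 1.5 mm, 8 N fully down)
- counter_key7 (a joint): travel of the rightmost key, likewise; to be left alone
- bottle: small amber oil bottle with a black cap, 31 mm across, 68 mm high, loose; origin at the centre of its underside
- slips: small white coverslip box, 33 x 33 x 16 mm, loose; origin at the centre of its underside
- stain: brown dropper bottle, 54 mm across, 138 mm high, loose, behind the work; origin at the centre of its underside

How it is judged (in metres and radians):
On the way, in this order (a step that is already met when the one before it is completed fails the run):
1. the main rocker is switched on (value of joint rocker_main above 0.1 rad), for 0.2 s.
2. the rocker in front of the plugged socket is switched on (((y of plug in the frame of power_box between -0.006 and 0.034 m and value of joint rocker_a above 0.1 rad) or (y of plug in the frame of power_box between -0.049 and -0.009 m and value of joint rocker_b above 0.1 rad) or (y of plug in the frame of power_box between -0.092 and -0.052 m and value of joint rocker_c above 0.1 rad))), for 0.2 s.
3. the counter's leftmost key is pressed down (value of joint counter_key0 above 0.0015 m), for 0.05 s.
At the end, for the whole second after the job is handed in: The main rocker and the rocker of the plugged socket are on (over 0.10 rad), the other two still off (under -0.08 rad), the counter's leftmost key has come up again (under 0.8 mm), and the counter and the three loose things stand within 30 mm of where they were (value of joint rocker_main above 0.1 rad and ((y of plug in the frame of power_box between -0.006 and 0.034 m and value of joint rocker_a above 0.1 rad and value of joint each of rocker_b, rocker_c below -0.08 rad) or (y of plug in the frame of power_box between -0.049 and -0.009 m and value of joint rocker_b above 0.1 rad and value of joint each of rocker_a, rocker_c below -0.08 rad) or (y of plug in the frame of power_box between -0.092 and -0.052 m and value of joint rocker_c above 0.1 rad and value of joint each of rocker_a, rocker_b below -0.08 rad)) and value of joint counter_key0 below 0.0008 m and linear speed of counter below 0.02 m/s and angle between counter's own z axis and vertical below 0.1 rad and distance of each of counter, bottle, slips, stain from where it was at the start of the episode below 0.03 m); the robot touches nothing.
It fails at once if a narrow rocker is switched before the main rocker is on (value of joint rocker_main below 0.08 rad and value of joint any of rocker_a, rocker_b, rocker_c above -0.05 rad).
It fails at once if a rocker whose socket has no plug, or the rightmost key, is pressed ((not (y of plug in the frame of power_box between -0.006 and 0.034 m) and value of joint rocker_a above -0.05 rad) or (not (y of plug in the frame of power_box between -0.049 and -0.009 m) and value of joint rocker_b above -0.05 rad) or (not (y of plug in the frame of power_box between -0.092 and -0.052 m) and value of joint rocker_c above -0.05 rad) or value of joint counter_key7 above 0.0015 m).
It fails at once if the leftmost key is pressed before both rockers are on (value of joint counter_key0 above 0.0015 m and (value of joint rocker_main below 0.08 rad or not ((y of plug in the frame of power_box between -0.006 and 0.034 m and value of joint rocker_a above 0.1 rad) or (y of plug in the frame of power_box between -0.049 and -0.009 m and value of joint rocker_b above 0.1 rad) or (y of plug in the frame of power_box between -0.092 and -0.052 m and value of joint rocker_c above 0.1 rad)))).
It fails at once if the counter is lifted, tipped or shoved more than 30 mm (distance of counter from where it was at the start of the episode above 0.03 m or height (world z) of counter above 0.015 m or angle between counter's own z axis and vertical above 0.15 rad).
It fails at once if a bottle or the coverslip box is picked up, knocked over or pushed more than 30 mm (distance of any of bottle, slips, stain from where it was at the start of the episode above 0.03 m or height (world z) of any of bottle, slips, stain above 0.015 m or angle between any of bottle, slips, stain's own z axis and vertical above 0.4 rad).
It also fails if it takes over 64 s, if anything falls off the work surface, if the arm or the gripper's body presses on something with over 40 N, if the wrist force passes 120 N, or if a joint passes its speed limit or range.

## Working session

There is one attempt and no reset: what is moved stays moved. The work goes in short steps, Python scripts to look and compute and a tool call to move; the robot and the scene stay as the last step left them, time stands still between calls to the robot, and variables do not carry over. Pictures are saved under pics/ and viewed, and the job is handed in when it is done.

Besides the shell and the picture viewer there is one more tool, called after "Emit:" by a JSON object that holds its "name" and its "arguments", one argument or row to a line. carry_out: Moves the arm, as the interface text tells. Its arguments: {"type":"object","properties":{"delta_pos":{"type":"array","items":{"type":"array","items":{"type":"number"}}},"rotation":{"type":"array","items":{"type":"array","items":{"type":"number"}}},"hand":{"type":"number"}},"required":["delta_pos","rotation"]}

```bash
mkdir -p pics; python3 - <<'E'
from workcell import ctrl
import cv2
o=ctrl.get_obs();print(o)
for n in("scene","top"):
    im=ctrl.get_image(n);cv2.imwrite(f"pics/{n}0.png",im[...,::-1]);print(n,ctrl.camera_info(n))
E
```

```text
{'t': 0.0, 'qpos': array([ 1.24299594e+00,  4.23859446e-01,  1.63068560e+00,  2.79266556e-07,
        1.08859457e+00, -1.90237659e-02]), 'qvel': array([-2.51273481e-03, -1.02484535e-03, -3.05822710e-05, -1.64443897e-04,
       -6.25625322e-04,  1.03388694e-03]), 'joint_torque': array([ 1.43725531e-03, -5.44631660e+01, -2.73669970e+01,  6.43573212e-02,
        2.27383920e-02, -1.16119481e-04]), 'ee_pos': array([189.74356471, 594.91722451, 221.89180888]), 'orientation': array([-1.34050975, -0.97787093,  0.97997218]), 'ft_force': array([-0.32418022, -0.32829875,  0.52030619]), 'moment': array([-0.00100548, -0.03402692, -0.00276951]), 'width': 88.29870581420253}
scene {'fov_y': 52.00094125514521, 'cx': 316.59660680553515, 'cy': 203.78421935585476, 'k1': -0.03327729355623509, 'R': array([[ 0.62685325, -0.77889561, -0.01940725],
       [-0.33040182, -0.24318349, -0.91197392],
       [ 0.70561295,  0.578086  , -0.40978889]]), 't': array([-258.63651572,  293.1086711 ,  573.79753702])}
top {'fov_y': 48.504102249874244, 'cx': 315.57522354285555, 'cy': 201.66549679046165, 'k1': -0.029523241901608693, 'R': array([[-3.78730867e-03, -9.99992724e-01,  4.56285877e-04],
       [-9.90404417e-01,  3.68795806e-03, -1.38150244e-01],
       [ 1.38147557e-01, -9.75125167e-04, -9.90411178e-01]]), 't': array([137.66319361, 574.02020286, 949.94294491])}
```

View pics/scene0.png

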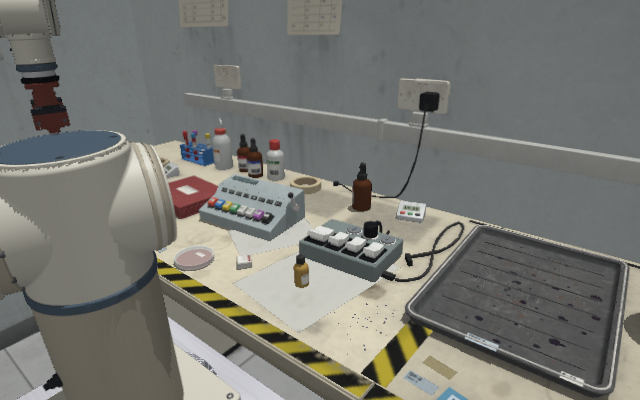

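View pics/top0.png

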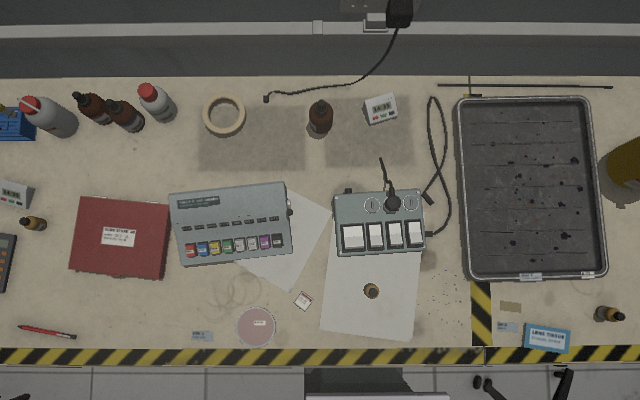

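```bash
python3 - <<'E'
import cv2
im=cv2.imread("pics/top0.png")
cv2.imwrite("pics/topA.png",cv2.resize(im[145:305,320:440],None,fx=5,fy=5,interpolation=cv2.INTER_CUBIC)[:600*2][:800][:,:] [0:600])
cv2.imwrite("pics/topB.png",cv2.resize(im[170:280,160:310],None,fx=5,fy=5,interpolation=cv2.INTER_CUBIC))
im=cv2.imread("pics/scene0.png")
cv2.imwrite("pics/scA.png",cv2.resize(im[160:300,190:410],None,fx=3.6,fy=3.6,interpolation=cv2.INTER_CUBIC))
E
```

```text
(no output)
```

View pics/topA.png

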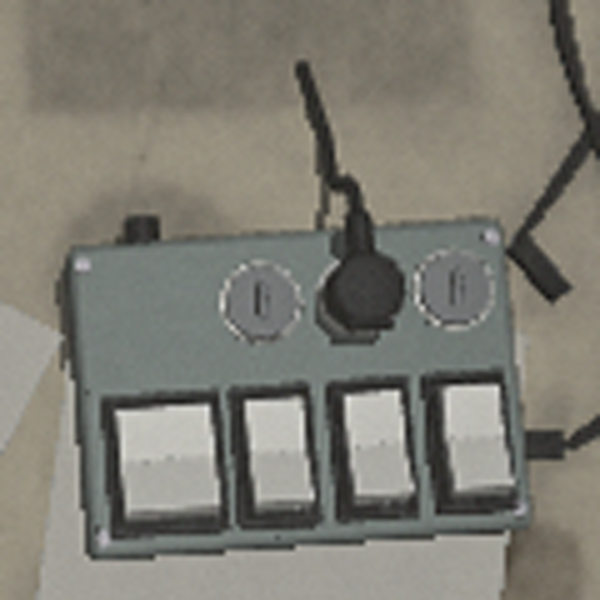

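View pics/topB.png

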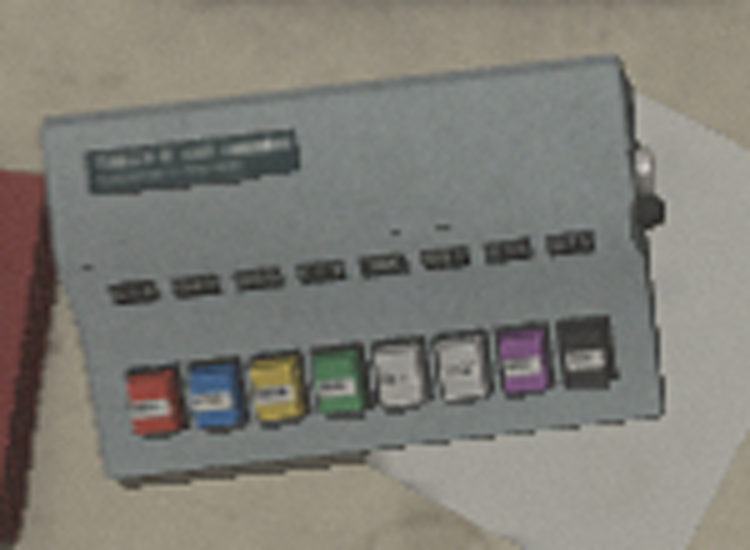

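View pics/scA.png

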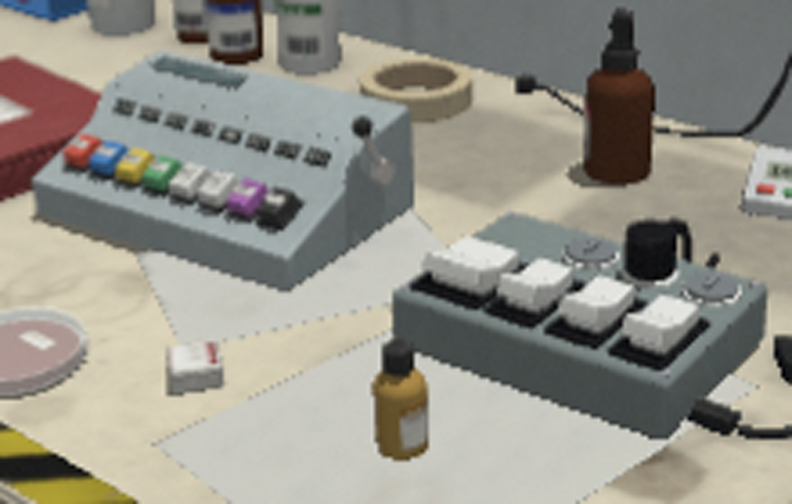

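```bash
cat >h.py <<'E'
import numpy as np,cv2
from workcell import ctrl
def K(n):
    c=ctrl.camera_info(n);f=200/np.tan(np.radians(c["fov_y"]/2))
    return c,np.array([[f,0,c["cx"]],[0,f,c["cy"]],[0,0,1]]),np.array([c["k1"],0,0,0.])
def ray(n,uv):
    c,k,d=K(n);p=cv2.undistortPointsIter(np.array(uv,float).reshape(-1,1,2),k,d,None,None,(3,50,1e-12)).reshape(-1,2)
    D=np.c_[p,np.ones(len(p))]@c["R"];return -c["R"].T@c["t"],D
def plane(n,uv,z):
    C,D=ray(n,uv);return C+D*((z-C[2])/D[:,2])[:,None]
def proj(n,X):
    c,k,d=K(n);return cv2.projectPoints(np.array(X,float).reshape(-1,3),cv2.Rodrigues(c["R"])[0],c["t"],k,d)[0].reshape(-1,2)
def tri(a,b):
    C1,D1=ray("top",[a]);C2,D2=ray("scene",[b]);A=np.c_[D1[0],-D2[0]]
    s=np.linalg.lstsq(A,C2-C1,rcond=None)[0];p=C1+s[0]*D1[0];q=C2+s[1]*D2[0];return (p+q)/2,np.linalg.norm(p-q)
E
python3 - <<'E'
from h import *
P=np.array([[82,264],[491,237],[101,537],[521,509]])/5+[320,145]-.4
X=plane("top",P,46);print(X.round(1))
c=X.mean(0);v=(X[0]-X[1]+X[2]-X[3])[:2];w=(X[0]-X[2]+X[1]-X[3])[:2]
print(c,np.arctan2(-v[0],v[1]),np.arctan2(w[1],w[0]),np.linalg.norm(v)/2,np.linalg.norm(w)/2)
for s in[(163,459),(278,451),(378,443),(478,438)]: print(plane("top",[np.array(s)/5+[320,145]-.4],60).round(1))
a=np.arctan2(-v[0],v[1]);R=np.array([[np.cos(a),-np.sin(a)],[np.sin(a),np.cos(a)]])
B=[]
for y in(62,14,-29,-72): B.append([*(c[:2]+R@[-48,y]),67])
B.append([*(c[:2]+R@[-30,62]),59])
B=np.array(B);print(B.round(1));print("top",proj("top",B).round(1),"scene",proj("scene",B).round(1))
# red key
for n,(x0,y0,x1,y1) in(("top",(170,230,205,275)),("scene",(190,190,220,215))):
    im=cv2.imread(f"pics/{n}0.png");h=cv2.cvtColor(im,cv2.COLOR_BGR2HSV)
    m=((h[...,0]<8)|(h[...,0]>172))&(h[...,1]>140)&(h[...,2]>90);mm=np.zeros_like(m);mm[y0:y1,x0:x1]=m[y0:y1,x0:x1]
    ys,xs=np.nonzero(mm);print(n,len(xs),xs.min(),xs.max(),ys.min(),ys.max(),xs.mean(),ys.mean())
# counter outline front edges / centre guess
for s in[(130,372),(176,367),(137,435),(182,430)]: print(plane("top",[np.array(s)/5+[160,170]-.4],57).round(1))
k=np.array([[131,400],[584,350]])/5+[160,170]-.4
# bottle, slips
print("bottle cap",plane("top",[[371,291]],68),"slips",plane("top",[[303,300]],16),"stain",plane("top",[[320,105]],138))
E
```

```text
[[ 583.1   90.2   46. ]
 [ 594.5  -92.1   46. ]
 [ 462.6   83.1   46. ]
 [ 473.9 -101.1   46. ]]
[528.52068479  -4.98241939  46.        ] 0.062161664312592575 0.06639414623702108 183.55788095499116 120.82581111462724
[[495.6  56.7  60. ]]
[[498.9   6.9  60. ]]
[[502.2 -36.6  60. ]]
[[504.1 -80.1  60. ]]
[[476.8  53.9  67. ]
 [479.7   6.   67. ]
 [482.4 -36.9  67. ]
 [485.1 -79.8  67. ]
 [494.7  55.   59. ]]
top [[353.9 245. ]
 [376.2 243.5]
 [396.2 242.2]
 [416.1 240.8]
 [352.9 236.8]] scene [[315.2 231.3]
 [333.3 237. ]
 [350.3 242.4]
 [368.3 248.1]
 [319.9 231.3]]
top 34 186 194 245 255 189.64705882352942 250.35294117647058
scene 28 209 216 198 205 212.10714285714286 202.21428571428572
[[480.5 417.6  57. ]]
[[482.7 397.6  57. ]]
[[453.4 413.6  57. ]]
[[455.5 394.1  57. ]]
bottle cap [[379.86780319  19.32262446  68.        ]] slips [[357.70963335 164.21290609  16.        ]] stain [[763.03215536 125.66907393 138.        ]]
```

```bash
cat >>h.py <<'E'
from scipy.spatial.transform import Rotation as Ro
def goto(p,yaw):
    o=ctrl.get_obs();R=Ro.from_rotvec(o["orientation"]);
    T=None;best=9
    for s in(1,-1):
        y=np.array([0,0,-1.]);x=s*np.array([-np.sin(yaw),np.cos(yaw),0]);z=np.cross(x,y)
        r=(R.inv()*Ro.from_matrix(np.c_[x,y,z])).as_rotvec()
        print("s",s,"rot",r.round(4),"cm",(R.inv().apply(np.array(p)-o["ee_pos"])/10).round(3))
    print("t",o["t"],"pos",o["ee_pos"].round(1),"F",o["ft_force"].round(1),"w",o["width"],"q",o["qpos"].round(2)); print(R.as_matrix().round(4))
E
python3 - <<'E'
from h import *
goto([476,54,120],0.064)
k=np.array([[154.5,401.5],[584,352]])/5+[160,170]-.4
X=plane("top",k,57);v=(X[0]-X[1]);print(X,np.arctan2(-v[0],v[1]),np.linalg.norm(v))
E
```

```text
s 1 rot [-3.000e-04 -3.728e-01 -1.400e-03] cm [-42.822  10.258 -43.712]
s -1 rot [ 2.0000e-03  2.7688e+00 -4.0000e-04] cm [-42.822  10.258 -43.712]
t 0.1 pos [189.8 595.  222. ] F [-0.9 -1.  -0.2] w 87.94699227147008 q [ 1.24  0.42  1.63 -0.    1.09 -0.02]
[[ 3.039e-01 -4.000e-04 -9.527e-01]
 [ 9.527e-01 -1.300e-03  3.039e-01]
 [-1.400e-03 -1.000e+00  0.000e+00]]
[[467.79437838 406.4785831   57.        ]
 [488.64715569 220.66158964  57.        ]] 0.11175454885873587 186.9834040164359
```

Emit:
{"name": "carry_out", "arguments": {
  "delta_pos": [
    [-42.8,5,-43.7],
    [-42.8,5,-43.7],
    [-42.8,5,-43.7],
    [-42.8,5,-43.7],
    [-42.8,5,-43.7],
    [-42.8,5,-43.7],
    [-42.8,5,-43.7],
    [-42.8,5,-43.7],
    [-42.8,5,-43.7],
    [-42.8,5,-43.7],
    [-42.8,5,-43.7],
    [-42.8,5,-43.7]
  ],
  "rotation": [
    [0,-0.373,0],
    [0,-0.373,0],
    [0,-0.373,0],
    [0,-0.373,0],
    [0,-0.373,0],
    [0,-0.373,0],
    [0,-0.373,0],
    [0,-0.373,0],
    [0,-0.373,0],
    [0,-0.373,0],
    [0,-0.373,0],
    [0,-0.373,0]
  ],
  "hand": 255
}}

```text
t: 1.1
ee_pos: [423.5, 153.1, 181.8]
orientation: [-1.178, -1.256, 1.256]
ft_force: [1.1, 0.1, -0.3]
width: 11.4
```

```bash
python3 - <<'E'
from h import *
goto([476,54,110],0.064)
E
```

```text
s 1 rot [0.     0.0004 0.    ] cm [-10.231   7.182  -4.604]
s -1 rot [ 0.     -3.1412 -0.    ] cm [-10.231   7.182  -4.604]
t 1.1 pos [423.5 153.1 181.8] F [ 1.1  0.1 -0.3] w 11.411681628716048 q [ 0.32  0.23  2.04 -0.    0.88 -1.31]
[[-0.0643  0.     -0.9979]
 [ 0.9979  0.     -0.0643]
 [ 0.     -1.     -0.    ]]
```

Emit:
{"name": "carry_out", "arguments": {
  "delta_pos": [
    [-10,6,-4.6],
    [-10,6,-4.6],
    [-10,6,-4.6],
    [-10,6,-4.6],
    [-10,6,-4.6],
    [-10,6,-4.6]
  ],
  "rotation": [
    [0,0,0],
    [0,0,0],
    [0,0,0],
    [0,0,0],
    [0,0,0],
    [0,0,0]
  ]
}}

```text
t: 1.6
ee_pos: [474.9, 58.3, 121.8]
orientation: [-1.178, -1.255, 1.256]
ft_force: [0.6, 0.2, -0.1]
width: -0.0
```

```bash
python3 - <<'E'
from h import *
goto([475,54,75],0.064)
for n in("scene","top"): cv2.imwrite(f"pics/{n}1.png",ctrl.get_image(n)[...,::-1])
im=cv2.imread("pics/scene1.png")
cv2.imwrite("pics/s1.png",cv2.resize(im[120:320,190:430],None,fx=3,fy=3,interpolation=cv2.INTER_CUBIC))
im=cv2.imread("pics/top1.png")
cv2.imwrite("pics/t1.png",cv2.resize(im[145:305,300:460],None,fx=3.6,fy=3.6,interpolation=cv2.INTER_CUBIC))
E
```

```text
s 1 rot [-0.0012 -0.0008  0.0001] cm [-0.426  4.676  0.015]
s -1 rot [-2.0000e-04  3.1408e+00 -1.8000e-03] cm [-0.426  4.676  0.015]
t 1.6 pos [474.9  58.3 121.8] F [ 0.6  0.2 -0.1] w -0.03853477868020485 q [ 0.1   0.37  2.02  0.    0.76 -1.54]
[[-6.31e-02 -1.20e-03 -9.98e-01]
 [ 9.98e-01  1.00e-04 -6.31e-02]
 [ 1.00e-04 -1.00e+00  1.20e-03]]
```

View pics/s1.png

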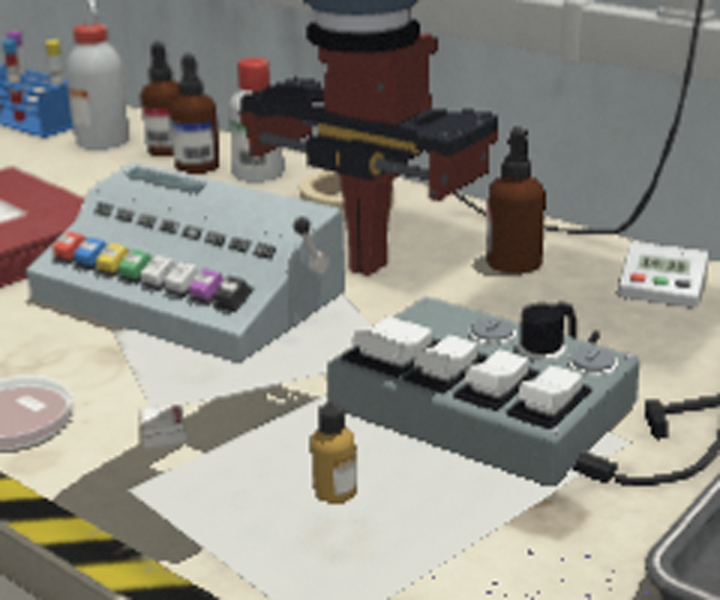

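View pics/t1.png

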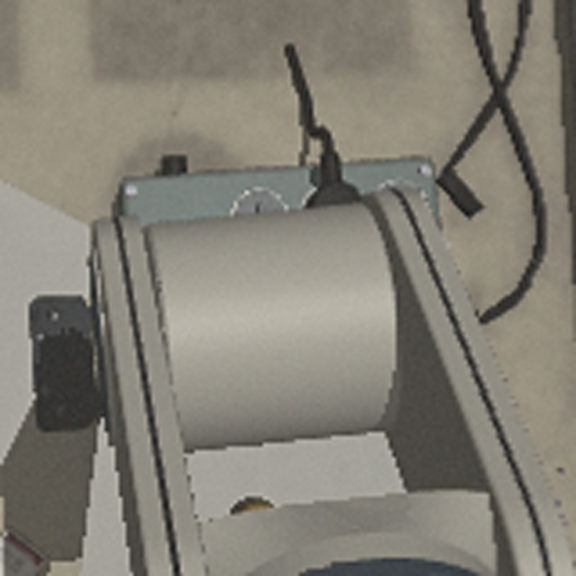

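Emit:
{"name": "carry_out", "arguments": {
  "delta_pos": [
    [-0.2,2.5,0],
    [-0.4,4.7,0],
    [-0.4,4.7,0],
    [-0.4,4.7,0]
  ],
  "rotation": [
    [0,0,0],
    [0,0,0],
    [0,0,0],
    [0,0,0]
  ]
}}

```text
t: 2.03
ee_pos: [474.8, 55.3, 75.0]
orientation: [-1.176, -1.256, 1.258]
ft_force: [0.1, -0.0, -0.2]
width: 0.6
```

```bash
python3 - <<'E'
from h import *
goto([475,54,60],0.064)
im=ctrl.get_image("scene")[...,::-1].copy()
o=ctrl.get_obs();print(proj("scene",o["ee_pos"]))
cv2.imwrite("pics/s2.png",cv2.resize(im[170:290,270:430],None,fx=5,fy=5,interpolation=cv2.INTER_CUBIC))
E
```

```text
s 1 rot [-0.0016  0.0019  0.    ] cm [-0.127  1.504 -0.011]
s -1 rot [ 0.0000e+00 -3.1396e+00  2.5000e-03] cm [-0.127  1.504 -0.011]
t 2.0333 pos [474.8  55.3  75. ] F [ 0.1 -0.  -0.2] w 0.5711703574595076 q [ 0.09  0.46  2.04  0.    0.65 -1.55]
[[-6.590e-02 -1.600e-03 -9.978e-01]
 [ 9.978e-01 -1.000e-04 -6.590e-02]
 [ 0.000e+00 -1.000e+00  1.600e-03]]
[[314.37889929 227.8566322 ]]
```

View pics/s2.png

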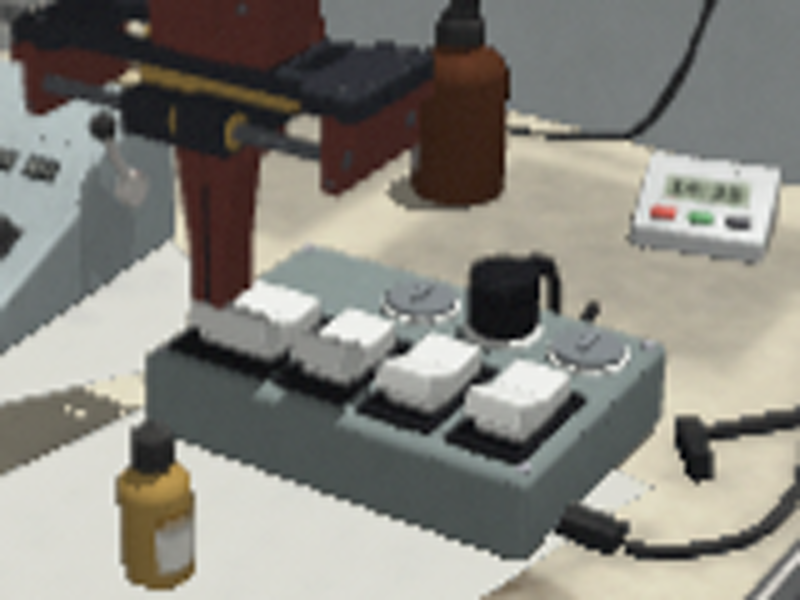

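Emit:
{"name": "carry_out", "arguments": {
  "delta_pos": [
    [-0.1,0.6,0],
    [-0.1,1.0,0],
    [-0.1,1.3,0],
    [-0.1,1.5,0],
    [-0.1,1.6,0],
    [-0.1,1.6,0]
  ],
  "rotation": [
    [0,0,0],
    [0,0,0],
    [0,0,0],
    [0,0,0],
    [0,0,0],
    [0,0,0]
  ]
}}

```text
t: 2.58
ee_pos: [475.4, 53.4, 60.2]
orientation: [-1.178, -1.256, 1.256]
ft_force: [-7.9, 0.2, 22.0]
width: 0.3
```

Emit:
{"name": "carry_out", "arguments": {
  "delta_pos": [
    [0,-1.5,0],
    [0,-4,0],
    [0,-5,0],
    [0,-5,0]
  ],
  "rotation": [
    [0,0,0],
    [0,0,0],
    [0,0,0],
    [0,0,0]
  ]
}}

```text
t: 2.92
ee_pos: [477.8, 53.4, 111.0]
orientation: [-1.182, -1.26, 1.254]
ft_force: [-0.1, -0.5, -0.1]
width: 0.5
```

```bash
python3 - <<'E'
from h import *
goto([480.5,-37,75],0.064)
im=ctrl.get_image("scene")[...,::-1].copy()
cv2.imwrite("pics/s3.png",cv2.resize(im[170:290,270:430],None,fx=5,fy=5,interpolation=cv2.INTER_CUBIC))
E
```

```text
s 1 rot [0.0053 0.0001 0.0001] cm [-9.04   3.599  0.327]
s -1 rot [ 1.0000e-04 -3.1415e+00 -8.3000e-03] cm [-9.04   3.599  0.327]
t 2.9167 pos [477.8  53.4 111. ] F [-0.1 -0.5 -0.1] w 0.4971327887135713 q [ 0.09  0.39  2.02 -0.    0.73 -1.55]
[[-6.410e-02  5.300e-03 -9.979e-01]
 [ 9.979e-01  4.000e-04 -6.410e-02]
 [ 1.000e-04 -1.000e+00 -5.300e-03]]
```

View pics/s3.png

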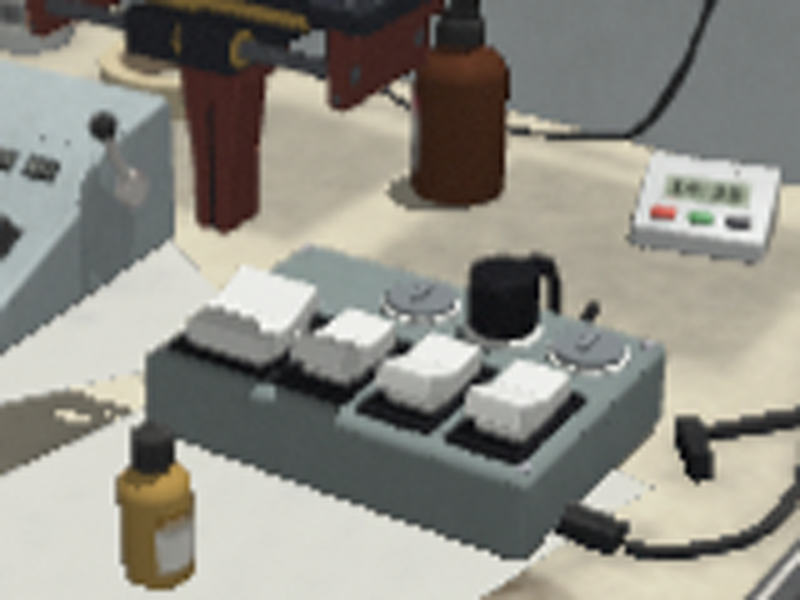

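Emit:
{"name": "carry_out", "arguments": {
  "delta_pos": [
    [-3.5,0,0],
    [-7,0,0],
    [-9,0,0],
    [-9,0,0],
    [-9,1.5,0],
    [-9,3.3,0],
    [-9,3.3,0],
    [-9,3.3,0]
  ],
  "rotation": [
    [0,0,0],
    [0,0,0],
    [0,0,0],
    [0,0,0],
    [0,0,0],
    [0,0,0],
    [0,0,0],
    [0,0,0]
  ]
}}

```text
t: 3.63
ee_pos: [480.2, -36.0, 74.7]
orientation: [-1.175, -1.254, 1.258]
ft_force: [-0.1, -0.1, 0.7]
width: 0.5
```

```bash
python3 - <<'E'
from h import *
goto([480.5,-37,60],0.064)
im=ctrl.get_image("scene")[...,::-1].copy()
cv2.imwrite("pics/s4.png",cv2.resize(im[170:290,270:430],None,fx=5,fy=5,interpolation=cv2.INTER_CUBIC))
E
```

```text
s 1 rot [-0.0034  0.0004  0.0006] cm [-0.106  1.467 -0.028]
s -1 rot [ 1.0000e-03 -3.1412e+00  5.4000e-03] cm [-0.106  1.467 -0.028]
t 3.6333 pos [480.2 -36.   74.7] F [-0.1 -0.1  0.7] w 0.46522090133739036 q [-0.1   0.46  2.03  0.    0.65 -1.73]
[[-6.430e-02 -3.500e-03 -9.979e-01]
 [ 9.979e-01  4.000e-04 -6.430e-02]
 [ 6.000e-04 -1.000e+00  3.400e-03]]
```

View pics/s4.png

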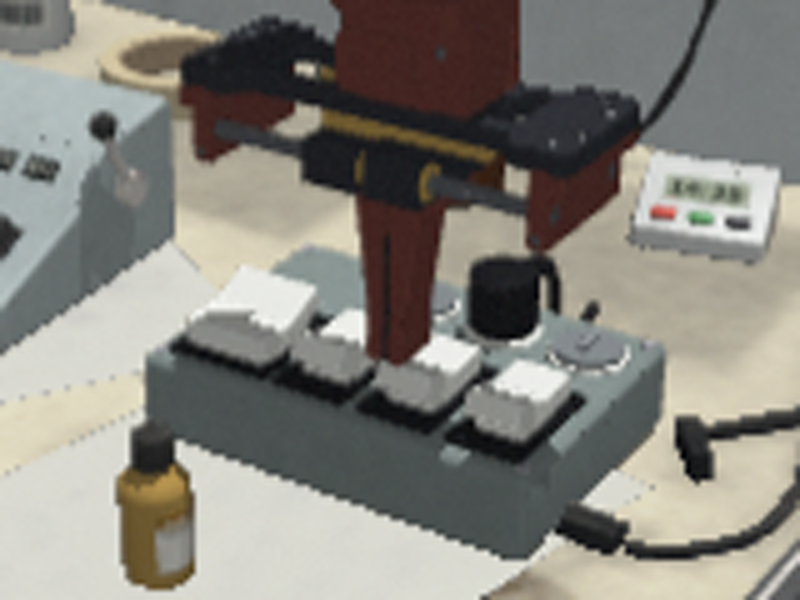

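Emit:
{"name": "carry_out", "arguments": {
  "delta_pos": [
    [-0.1,0.6,0],
    [-0.1,1.0,0],
    [-0.1,1.3,0],
    [-0.1,1.5,0],
    [-0.1,1.6,0],
    [-0.1,1.6,0]
  ],
  "rotation": [
    [0,0,0],
    [0,0,0],
    [0,0,0],
    [0,0,0],
    [0,0,0],
    [0,0,0]
  ]
}}

```text
t: 4.18
ee_pos: [481.1, -37.4, 60.5]
orientation: [-1.177, -1.256, 1.257]
ft_force: [-4.5, 0.6, 11.4]
width: 0.8
```

Emit:
{"name": "carry_out", "arguments": {
  "delta_pos": [
    [0,-1.5,0],
    [0,-4,0],
    [0,-7,0],
    [0,-7,0],
    [0,-7,0]
  ],
  "rotation": [
    [0,0,0],
    [0,0,0],
    [0,0,0],
    [0,0,0],
    [0,0,0]
  ]
}}

```text
t: 4.6
ee_pos: [483.2, -37.7, 131.5]
orientation: [-1.182, -1.26, 1.255]
ft_force: [0.5, -0.3, -0.9]
width: 0.5
```

```bash
python3 - <<'E'
from h import *
yaw=.112;c=np.array([467.8,406.2]);R=np.array([[np.cos(yaw),-np.sin(yaw)],[np.sin(yaw),np.cos(yaw)]])
p=c+R@[-2,3.5];print(p)
goto([*p,130],yaw)
im=ctrl.get_image("scene")[...,::-1].copy()
cv2.imwrite("pics/s5.png",cv2.resize(im[170:290,270:430],None,fx=5,fy=5,interpolation=cv2.INTER_CUBIC))
# key centre via scene plane
q=proj("scene",[[467.8,406.2,57]]);print(q)
im=cv2.imread("pics/scene0.png")
for u in q: cv2.circle(im,tuple(np.round(u).astype(int)),0,(0,255,0),-1)
cv2.imwrite("pics/key.png",cv2.resize(im[185:225,190:250],None,fx=10,fy=10,interpolation=cv2.INTER_NEAREST))
E
```

```text
[465.42134992 409.45453895]
s 1 rot [ 0.0046 -0.0478 -0.0008] cm [44.734  0.119 -1.092]
s -1 rot [1.3000e-03 3.0938e+00 7.2000e-03] cm [44.734  0.119 -1.092]
t 4.6 pos [483.2 -37.7 131.5] F [ 0.5 -0.3 -0.9] w 0.457646640835741 q [-0.1   0.36  2.    0.    0.78 -1.74]
[[-6.410e-02  4.700e-03 -9.979e-01]
 [ 9.979e-01 -4.000e-04 -6.410e-02]
 [-7.000e-04 -1.000e+00 -4.700e-03]]
[[212.81682616 199.30233437]]
```

View pics/s5.png

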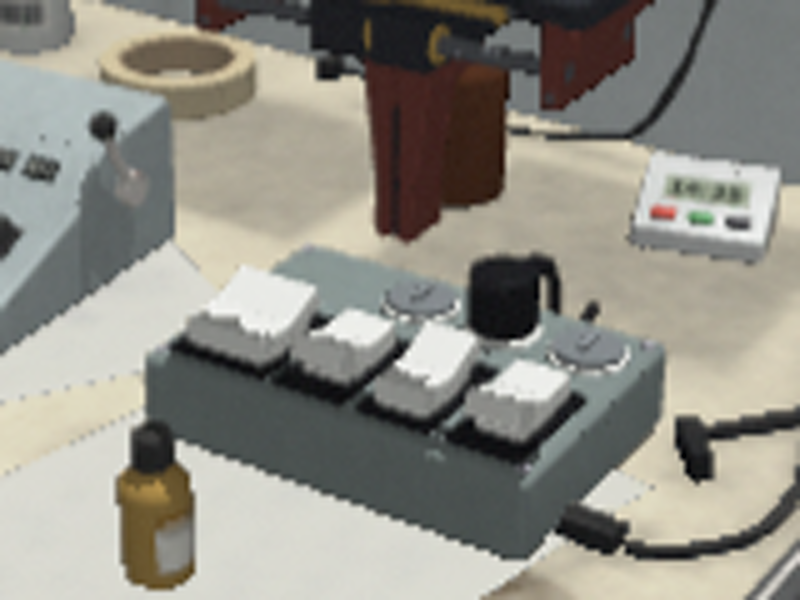

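View pics/key.png

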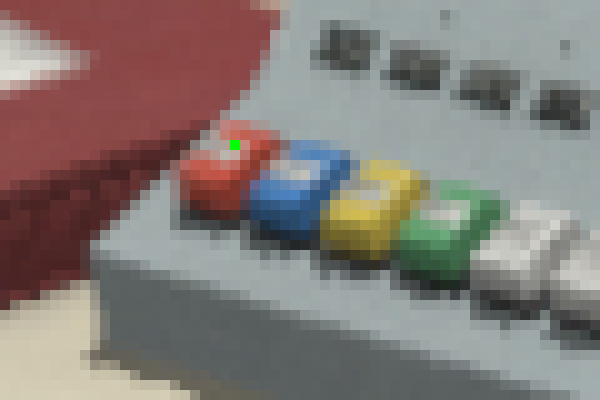

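Emit:
{"name": "carry_out", "arguments": {
  "delta_pos": [
    [44.8,-1,-0.9],
    [44.8,-1,-0.9],
    [44.8,-1,-0.9],
    [44.8,-1,-0.9],
    [44.8,-1,-0.9],
    [44.8,-1,-0.9],
    [44.8,-1,-0.9],
    [44.8,-1,-0.9],
    [44.8,-1,-0.9],
    [44.8,-1,-0.9],
    [44.8,-1,-0.9],
    [44.8,-1,-0.9]
  ],
  "rotation": [
    [0,-0.048,0],
    [0,-0.048,0],
    [0,-0.048,0],
    [0,-0.048,0],
    [0,-0.048,0],
    [0,-0.048,0],
    [0,-0.048,0],
    [0,-0.048,0],
    [0,-0.048,0],
    [0,-0.048,0],
    [0,-0.048,0],
    [0,-0.048,0]
  ]
}}

```text
t: 5.65
ee_pos: [461.2, 415.5, 138.6]
orientation: [-1.151, -1.296, 1.293]
ft_force: [1.3, -0.4, -0.4]
width: 0.6
```

```bash
python3 - <<'E'
from h import *
goto([465.4,409.5,80],.112)
E
```

```text
s 1 rot [0.0007 0.0041 0.0017] cm [-0.657  5.857 -0.346]
s -1 rot [ 2.6000e-03 -3.1374e+00 -1.1000e-03] cm [-0.657  5.857 -0.346]
t 5.65 pos [461.2 415.5 138.6] F [ 1.3 -0.4 -0.4] w 0.6475542783219543 q [ 0.71  0.52  1.7   0.    0.92 -0.97]
[[-1.159e-01  5.000e-04 -9.933e-01]
 [ 9.933e-01  1.800e-03 -1.159e-01]
 [ 1.700e-03 -1.000e+00 -7.000e-04]]
```

Still settling; let it hold two rows first.

Emit:
{"name": "carry_out", "arguments": {
  "delta_pos": [
    [0,0,0],
    [0,0,0],
    [0,0,0]
  ],
  "rotation": [
    [0,0,0],
    [0,0,0],
    [0,0,0]
  ]
}}

```text
t: 5.9
ee_pos: [461.4, 408.4, 138.9]
orientation: [-1.154, -1.289, 1.293]
ft_force: [-0.1, 0.2, 0.8]
width: 0.4
```

```bash
python3 - <<'E'
from h import *
goto([465.4,409.5,75],.112)
E
```

```text
s 1 rot [-0.0018 -0.0008 -0.0015] cm [ 0.071  6.387 -0.422]
s -1 rot [ 2.3000e-03  3.1408e+00 -2.9000e-03] cm [ 0.071  6.387 -0.422]
t 5.9 pos [461.4 408.4 138.9] F [-0.1  0.2  0.8] w 0.3816244620646302 q [ 0.71  0.51  1.7  -0.    0.93 -0.98]
[[-0.111  -0.0017 -0.9938]
 [ 0.9938 -0.0017 -0.111 ]
 [-0.0015 -1.      0.0018]]
```

Emit:
{"name": "carry_out", "arguments": {
  "delta_pos": [
    [0,3,-0.2],
    [0.1,6.3,-0.4],
    [0.1,6.3,-0.4],
    [0.1,6.3,-0.4],
    [0.1,6.3,-0.4]
  ],
  "rotation": [
    [0,0,0],
    [0,0,0],
    [0,0,0],
    [0,0,0],
    [0,0,0]
  ]
}}

```text
t: 6.32
ee_pos: [466.2, 411.0, 77.9]
orientation: [-1.155, -1.291, 1.29]
ft_force: [0.6, 0.2, 0.1]
width: 0.6
```

```bash
python3 - <<'E'
from h import *
goto([465.4,409.5,60],.112)
im=ctrl.get_image("scene")[...,::-1].copy()
cv2.imwrite("pics/s6.png",cv2.resize(im[150:240,180:300],None,fx=6,fy=6,interpolation=cv2.INTER_CUBIC))
E
```

```text
s 1 rot [ 0.0003 -0.001   0.0002] cm [-0.14   1.795  0.102]
s -1 rot [-3.0000e-04  3.1406e+00  4.0000e-04] cm [-0.14   1.795  0.102]
t 6.3167 pos [466.2 411.   77.9] F [0.6 0.2 0.1] w 0.6026541652019729 q [ 0.7   0.61  1.72 -0.    0.82 -0.98]
[[-1.108e-01  3.000e-04 -9.938e-01]
 [ 9.938e-01  2.000e-04 -1.108e-01]
 [ 2.000e-04 -1.000e+00 -3.000e-04]]
```

View pics/s6.png

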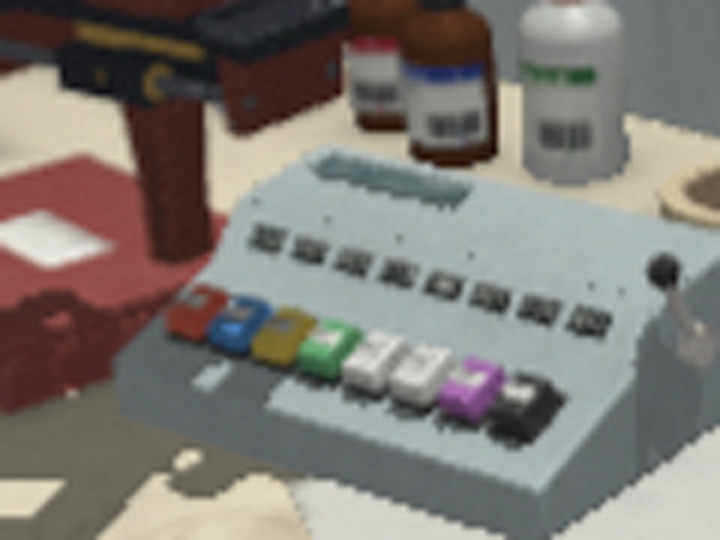

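Emit:
{"name": "carry_out", "arguments": {
  "delta_pos": [
    [-0.1,0.6,0],
    [-0.1,1.2,0],
    [-0.1,1.6,0],
    [-0.1,1.8,0],
    [-0.1,1.8,0]
  ],
  "rotation": [
    [0,0,0],
    [0,0,0],
    [0,0,0],
    [0,0,0],
    [0,0,0]
  ]
}}

```text
t: 6.78
ee_pos: [466.2, 410.7, 59.2]
orientation: [-1.154, -1.292, 1.291]
ft_force: [-0.8, -1.3, 4.5]
width: 0.7
```

Emit:
{"name": "carry_out", "arguments": {
  "delta_pos": [
    [0,0.1,0],
    [0,0.2,0],
    [0,0.25,0],
    [0,0.25,0],
    [0,0.25,0]
  ],
  "rotation": [
    [0,0,0],
    [0,0,0],
    [0,0,0],
    [0,0,0],
    [0,0,0]
  ]
}}

```text
t: 7.2
ee_pos: [466.5, 410.8, 58.1]
orientation: [-1.155, -1.293, 1.29]
ft_force: [-1.8, -3.1, 13.5]
width: 0.5
```

Emit:
{"name": "carry_out", "arguments": {
  "delta_pos": [
    [0,0.1,0],
    [0,-1,0],
    [0,-4,0],
    [0,-8,0],
    [0,-10,0],
    [0,-10,0],
    [0,-10,0],
    [0,-10,0]
  ],
  "rotation": [
    [0,0,0],
    [0,0,0],
    [0,0,0],
    [0,0,0],
    [0,0,0],
    [0,0,0],
    [0,0,0],
    [0,0,0]
  ]
}}

```text
t: 7.87
ee_pos: [465.1, 410.1, 155.6]
orientation: [-1.154, -1.29, 1.293]
ft_force: [-0.2, -0.7, 0.2]
width: 0.4
```

```bash
python3 - <<'E'
from h import *
goto([465.4,409.5,160],.112)
im=ctrl.get_image("scene")[...,::-1].copy()
cv2.imwrite("pics/s7.png",cv2.resize(im[150:300,180:420],None,fx=3.3,fy=3.3,interpolation=cv2.INTER_CUBIC))
a=cv2.imread("pics/scene0.png")
d=cv2.absdiff(a,im).max(2)[150:300,180:420];cv2.imwrite("pics/d7.png",cv2.resize(d*3,None,fx=3.3,fy=3.3))
E
```

```text
s 1 rot [-0.0012  0.0003 -0.0008] cm [-0.063 -0.445 -0.02 ]
s -1 rot [-1.3000e-03 -3.1413e+00  1.9000e-03] cm [-0.063 -0.445 -0.02 ]
t 7.8667 pos [465.1 410.1 155.6] F [-0.2 -0.7  0.2] w 0.44830759660166636 q [ 0.7   0.5   1.69  0.    0.96 -0.98]
[[-1.121e-01 -1.100e-03 -9.937e-01]
 [ 9.937e-01 -9.000e-04 -1.121e-01]
 [-8.000e-04 -1.000e+00  1.200e-03]]
```

View pics/s7.png

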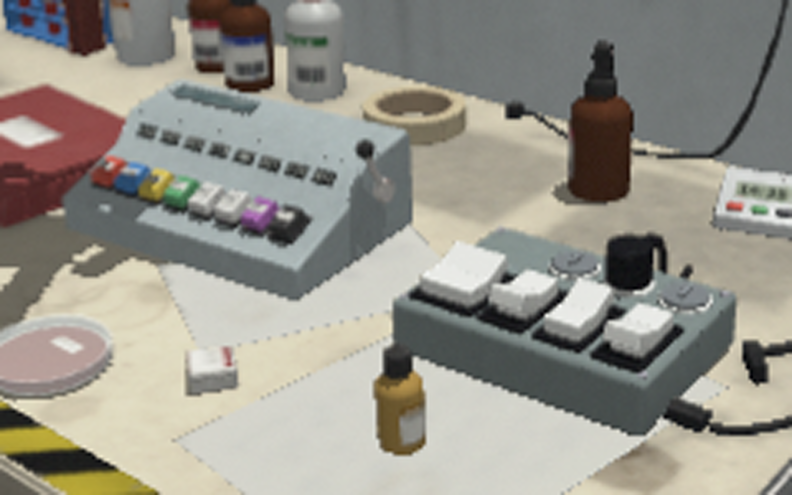

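```bash
python3 -c "
from workcell import ctrl
print(ctrl.close_job())"
```

```text
the job is handed in; nothing more can be done
None
```

I switched on the main rocker, then the middle narrow rocker (rocker_b, in front of the plugged socket), and then pressed the counter's leftmost (red) key. I used closed fingers throughout, lifted clear to about 155 mm and handed the job in at about 8 s.

- **Rockers:** the finger met the stop at about 60 mm on both, with 22 N on the main rocker and 11 N on rocker_b. The last picture shows both tipped on and the other two narrow rockers still off.
- **Key:** the push took 13.5 N, more than the 8 N needed for full travel, and the finger ended at 58.1 mm. I had no direct reading of the key's travel, so "fully down" rests on that force and height. The last picture shows it up again.
- **Loose things:** the counter, bottles and coverslip box looked unmoved in the last picture. I compared them by eye only and did not measure their positions again. The final force reading was near zero.

No check failed or disagreed with another.

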